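# Clip a parts basket into a crowded cleaning bath

### The arm

A 6-joint arm with a two-finger parallel gripper is mounted at the origin on a cart in front of the work surface, level with it; the furniture and walls round the work are solid. World frame = base frame: x ahead of the robot, y to its left, z up, the work surface at z = 0. Lengths are in mm, angles in rad, forces in N, time in s.
With the tool pointing down it reaches from about 350 to 725 mm from the base axis. Payload 4.3 kg.
Tool frame: the origin (TCP) lies at the very end of the fingers, on their centre line; the grasp point (between the pads) lies 19 mm behind it (robot.hold_point_z is the distance from the TCP to the grasp point, in mm); z points along the fingers, y is the line along which they close (so a half turn about z gives the same grasp; the last joint's range is limited). The gripper opens to 85 mm and grips with 20 to 120 N. Pads are 22 mm wide; open, the fingers measure 114 mm over their backs; the gripper's body (76 mm by 85 mm) begins 54 mm behind the grasp point. The pads swing forward as they close: fully open they stand 13 mm farther back than shut.
Start: joints at [1.156, 0.377, 0.081, 1.274, 0, 1.46], TCP at [172.566, 548.532, 231.329] pointing down, gripper open.
Joint ranges: [-2.72, 2.72], [-0.84, 1.66], [-1.02, 1.22], [-1.77, 2.12], [-1.37, 1.28], [-3.14, 3.14]. Speed limits (rad/s): [2.57, 2.57, 3.14, 3.14, 3.14, 3.14].

### API

Orientations are given as a unit quaternion [x, y, z, w].
In Python, from workcell import robot gives the robot as it stands. The module is installed in compiled form; this text tells all that it offers.
- The arm moves only by the shell command python3 -m handwheel 'ROWS' [FORCE]. ROWS is JSON, a list of rows, each an object of numbers: "dx", "dy", "dz": the shift along the world's x, y, z in mm; "yaw": the turn about the world's z in degrees; "claw": the finger opening in mm, from 0 to 85.4. A call has 1 to 12 rows; each row shifts and turns the commanded pose from where the row before left it; what a row does not reach is not made up. A row lasts 1/8 s, in which the tool goes at most 62.5 mm and 10.7 degrees, less where a joint would pass 70% of its speed; a pose out of reach is approached as far as the arm can. A call is refused whole if a number of a shift passes 62.5 or a number of a turn 10.7, either way. A call with a gripper value outside its range is refused whole. The fingers move at their own pace and stop on an object; FORCE is the grip in N (left out, the last holds). Time passes only in rows, so rows that do not move let the fingers close. It gives the time, the measured TCP pose, the force, the opening and the grip force at its end, in the units of the state.
- robot.get_obs(): the state, without advancing time (a new reading comes with each control period).
- robot.read_camera(name): name is "side" or "top" or "wrist"; returns the picture (384x512x3 uint8, blue, green, red); there is no depth.
- robot.camera_params(name): a dict with "mtx" (3x3 intrinsics, pixels), "rvec" (rotation vector, rad) and "tvec" (3), from world to camera coordinates, as OpenCV has them. Camera axes: x right, y down, z forward; pixel columns grow to the right and rows downward; lengths in mm; the calibration is good to about 2 mm. A picture is of the moment at which its call begins: read the wrist's pose just before it. camera_params takes no time and is no camera call; for the wrist camera it gives the pose at the moment of the call.
- robot.finish_job(): hands the job in; it is judged then, once.
The state is a dict: "time_s": time; "qpos": joint angles; "joint_velocities": joint speeds; "joint_efforts": joint torques, N m; "tool_pos": TCP position; "eef_rot": TCP orientation; "force": force on the tool from outside, world axes, zero at the start; "moment": the same for the moment, N m; "opening": opening from 0.0 (shut) to 1.0 (fully open); "grip_force": force on a finger pad.
Only numpy, scipy, OpenCV 4.12 (cv2) and the standard library are available. Lean on these libraries where they do the work, as an engineer would, in place of code of your own. Each camera call takes 0.05 s, during which the arm holds its last target. There are 200 camera calls.

### The job

Pick up the small mesh basket that stands on the bench and hang it in the cleaning bath: lower it into the gap between the two baskets already hanging on the bath's far rim, hook it over that rim and press it down until its sprung gate has snapped shut under the rim and the hook sits home against a light push, then let go. Do not shove the two hanging baskets, and do not force the hook hard onto the rim.

Things in the scene. Friction and masses are not known exactly. Their poses are not given: they have to be found in the camera images.
- basket: The basket to hang, upright on the bench: closed steel-mesh box 48 (x) x 46 (y) x 37 mm high, 0.09 to 0.15 kg in all. Origin: centre of its underside, z up. From the back (+x) edge of its lid a stem rises with a metal hook clamped on it; on top of the hook a grey grip, 12 mm thick (x), 30 wide (y), 50 tall, centred at x = +28.5, y = 0: pinch it across its thickness.
- hook_line (a point): Point of the basket at x = +28.5 mm, 64 mm above its underside: the LOWEST place of the hook's seat (rim axis when home). The hook is clamped 0 to 24 mm higher, differently each time; that is not in any pose. Above the seat: metal bridge 3 to 8 mm, grip 8 to 58 mm. Front leg reaches 25, rear leg 34 mm below it; slot for the rim 8 mm wide. Home is when the bridge rests on the rim.
- basket_clip (a joint): Sprung gate in the hook's mouth, hinged at the foot of the rear leg, pointing up and inward, rad: 0 shut. The rim meets it 28 to 26 mm above home and pushes it open (0.1 to 0.3; about 5 to 9 N down), slides along it with 1 to 3 N, and in the last 5 mm the gate snaps back to 0 under the rim. Then the bridge meets the rim, which does not yield. Once shut, the hook cannot be lifted off.
- bath: Fixed cleaning bath: white housing, control panel on the near (-x) side; on it an open steel pan, 136 (x) x 236 (y) mm, with a 6 mm round rolled rim. Origin: centre of the underside on the bench; x from the panel to the far wall, y along the rim. Inside: x -62 to +62, y -112 to +112 mm, floor 43 mm high. A basket coming down has its back 1.5 mm in front of the far rim and wall.
- far_rim (a point): Middle of the far rim's axis: x = +65 mm in the bath's frame, 135 mm above the bench. The rim is straight, 6 mm thick, along the bath's y, 115 mm to each side.
- left_basket: Hanging neighbour on the left (+y): same basket and hook, loose, clipped on the far rim, origin at the centre of its underside, axes as the bath's. It slides along the rim and rocks if pushed. Its lid is 96 to 102 mm, the top of its grip 193 mm above the bench. The two neighbours hang 97 to 103 mm apart (centre to centre), so the gap is 51 to 57 mm.
- right_basket: Hanging neighbour on the right (-y), as left_basket.
Not all that is in view belongs to the job. Leave any yellow look-alike of the right_basket alone.

How it is judged (in metres and radians):
On the way, in this order (a step that is already met when the one before it is completed fails the run):
1. the basket is lifted off the bench to above the hanging baskets (height (world z) of basket above 0.12 m), for 0.1 s.
2. between its two neighbours, the rim has pushed the hook's gate open (horizontal distance between basket and left_basket below 0.062 m and horizontal distance between basket and right_basket below 0.062 m and value of joint basket_clip above 0.08 rad and height (world z) of basket below 0.1 m).
3. with the gate shut, the hook is pressed home on the rim with more than 5 N (horizontal distance between basket and left_basket below 0.062 m and horizontal distance between basket and right_basket below 0.062 m and value of joint basket_clip below 0.05 rad and contact force between basket and bath above 5 N and height (world z) of basket below 0.0717 m), for 0.15 s.
At the end, for the whole second after the job is handed in: the basket hangs at rest from the bath's far rim between its neighbours (within 62 mm of each, centre to centre), hook home (underside 45 to 71.7 mm high), gate shut (under 0.05 rad), upright within 0.1 rad; both neighbours hang upright within 0.1 rad (horizontal distance between basket and left_basket below 0.062 m and horizontal distance between basket and right_basket below 0.062 m and value of joint basket_clip below 0.05 rad and height (world z) of basket between 0.045 and 0.0717 m and angle between each of basket, left_basket, right_basket's own z axis and vertical below 0.1 rad and linear speed of basket below 0.02 m/s and contact force between basket and bath above 0.4 N); the robot touches nothing.
It fails at once if the hook or basket is forced against the bath with more than 18 N (contact force between basket and bath above 18 N).
It fails at once if a hanging neighbour is shoved (more than 6 N from the basket) or shifted by more than 12 mm (contact force between basket and left_basket above 6 N or contact force between basket and right_basket above 6 N or distance of any of left_basket, right_basket from where it was at the start of the episode above 0.012 m).
It also fails if it takes over 51 s, if anything falls off the work surface, if the arm or the gripper's body presses on something with over 40 N, if the wrist force passes 120 N, or if a joint passes its speed limit or range.

## Working session

There is one attempt and no reset: what is moved stays moved. The work goes in short steps, Python scripts to look and compute and a shell command to move; the robot and the scene stay as the last step left them, time stands still between calls to the robot, and variables do not carry over. Pictures are saved under pics/ and viewed, at most 10 in all, crops included, and the job is handed in when it is done.

```bash
mkdir -p pics; cat > h.py <<'E'
import numpy as np, cv2
from workcell import robot
def cam(n):
    p=robot.camera_params(n); return np.array(p["mtx"],float),np.array(p["rvec"],float).reshape(3),np.array(p["tvec"],float).reshape(3)
def ray(c,uv):
    K,r,t=c; R=cv2.Rodrigues(r)[0]
    d=R.T@np.linalg.inv(K)@np.array([uv[0],uv[1],1.]); return -R.T@t,d/np.linalg.norm(d)
def atz(c,uv,z):
    o,d=ray(c,uv); return o+d*(z-o[2])/d[2]
def tri(obs):
    A=np.zeros((3,3));b=np.zeros(3)
    for c,uv in obs:
        o,d=ray(c,uv);P=np.eye(3)-np.outer(d,d);A+=P;b+=P@o
    X=np.linalg.solve(A,b); return X
def proj(c,X):
    return cv2.projectPoints(np.array(X,float).reshape(-1,3),c[1],c[2],c[0],None)[0].reshape(-1,2)
E
python3 - <<'E'
from h import *
np.set_printoptions(precision=3,suppress=True)
a=[]
for n in("side","top"):
    im=robot.read_camera(n); cv2.imwrite(f"pics/{n}0.png",im); 
    c=cam(n); print(n,ray(c,(256,192)),c[0][0,0])
    np.savez(f"{n}.npz",*c)
    cv2.imwrite(f"pics/{n}0b.png",cv2.resize(im,(768,576),interpolation=cv2.INTER_CUBIC))
print(robot.get_obs())
E
```

```text
side (array([299.5  , 661.179, 629.543]), array([ 0.256, -0.808, -0.531])) 452.40165785219006
top (array([ 467.619, -118.557,  958.237]), array([ 0.121, -0.034, -0.992])) 403.97503644534805
{'time_s': 0.1, 'qpos': array([1.156, 0.378, 0.08 , 1.274, 0.   , 1.46 ]), 'joint_velocities': array([ 0.001, -0.002,  0.002, -0.003, -0.   , -0.001]), 'joint_efforts': array([  0.001, -46.469,  27.058,   0.012,  -0.   ,  -0.   ]), 'tool_pos': array([172.314, 547.952, 230.45 ]), 'eef_rot': array([ 0.152,  0.988, -0.001, -0.   ]), 'force': array([-0.445, -0.569, -0.408]), 'moment': array([-0.008,  0.023, -0.009]), 'grip_force': 0.0, 'opening': 1.0012970795837992}
```

View pics/side0b.png

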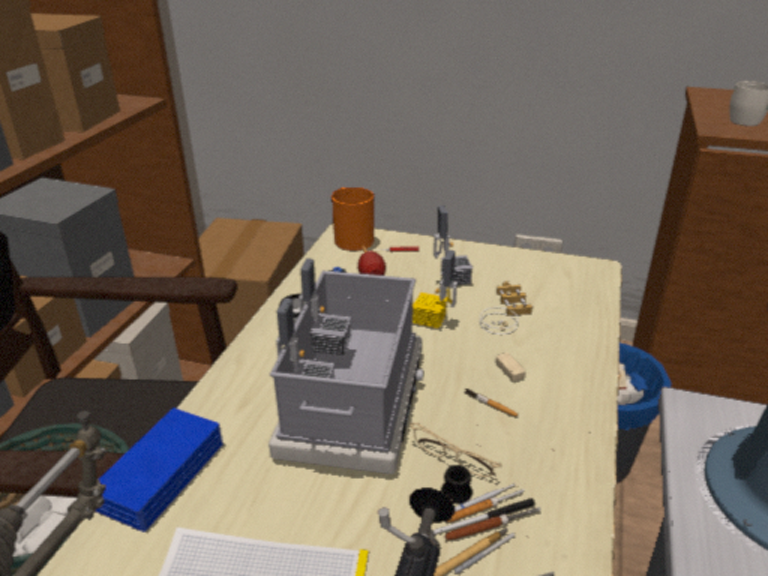

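View pics/top0b.png

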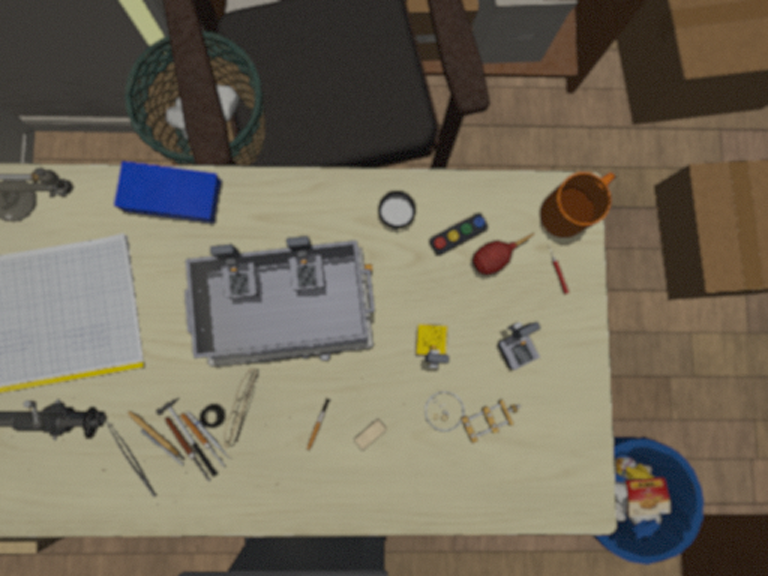

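The bath is at top-view (280,300). Two baskets hang on its far rim, with grips at (225,250) and (300,243). There are two candidates on the bench: a yellow one at top (432,345) / side (432,310), which is the look-alike, and a grey steel one at top (518,347) / side (458,268), which fits "steel-mesh". I'll confirm this in one enlarged composite.

```bash
python3 - <<'E'
import cv2,numpy as np
t=cv2.imread("pics/top0.png");s=cv2.imread("pics/side0.png")
def c(im,x,y,w,h,k): return cv2.resize(im[y:y+h,x:x+w],(w*k,h*k),interpolation=cv2.INTER_CUBIC)
A=c(t,120,150,133,95,3); B=c(t,270,200,100,75,4)      # 399x285 ; 400x300
C=c(s,180,165,100,75,4); D=c(s,265,130,66,100,4)[:300]       
out=np.zeros((600,800,3),np.uint8)
out[:285,:399]=A; out[:300,400:]=B; out[300:,:400]=C; out[300:,400:400+264]=D
cv2.imwrite("pics/comp.png",out)
E
```

```text
(no output)
```

View pics/comp.png

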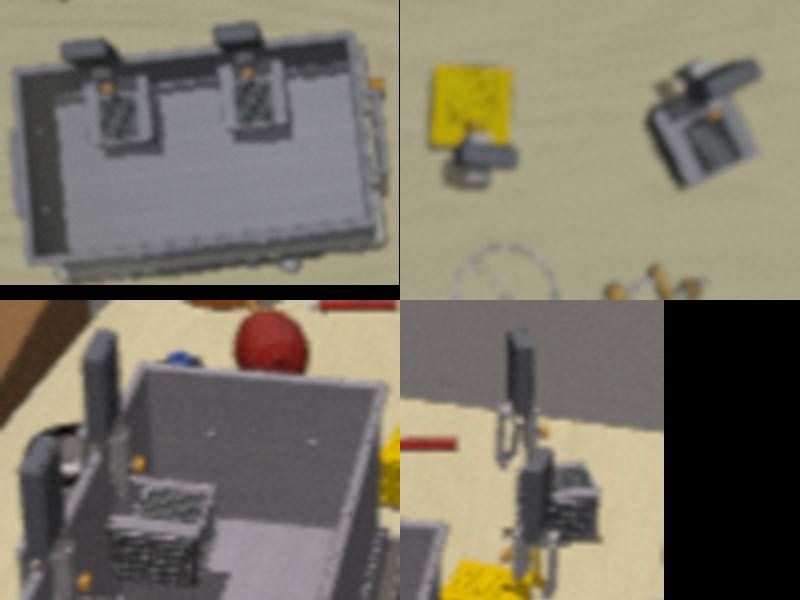

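The composite confirms it. The grey steel basket, at right in the top crop with its hook toward +x and yawed about +25°, is the one to take. The yellow look-alike has its hook toward the robot and stays put. Next are rough positions.

```bash
python3 - <<'E'
from h import *
np.set_printoptions(precision=1,suppress=True)
T=cam("top");S=cam("side")
B=lambda u,v:(270+(u-400)/4,200+v/4); A=lambda u,v:(120+u/3,150+v/3)
C=lambda u,v:(180+u/4,165+(v-300)/4); D=lambda u,v:(265+(u-400)/4,130+(v-300)/4)
# steel grip top, two ends?
print("grip top centre",tri([(T,B(738,72)),(S,D(520,338))]))
for p in[(652,112),(685,185),(757,150)]: print("lid",atz(T,B(*p),37))
print("grip along", atz(T,B(690,95),130),atz(T,B(758,70),130))
L,R=A(88,46),A(237,32)
print("nbr grip tops",tri([(T,L),(S,C(42,442))]),tri([(T,R),(S,C(102,338))]), atz(T,L,193),atz(T,R,193))
print("rim corners",[atz(T,A(*p),135) for p in[(18,72),(352,37),(378,222),(30,262)]])
print(tri([(T,A(352,37)),(S,C(143,366))]),tri([(T,A(378,222)),(S,C(384,388))]))
E
```

```text
grip top centre [ 516.  -348.1  139.4]
lid [ 498.9 -326.6   37. ]
lid [ 457.7 -344.7   37. ]
lid [ 477.7 -386.6   37. ]
grip along [ 504.6 -325.5  130. ] [ 517.7 -361.1  130. ]
nbr grip tops [611.1  59.2 194.8] [621.6 -34.8 194.1] [610.8  59.3 193. ] [620.9 -35.  193. ]
rim corners [array([603.1, 119.5, 135. ]), array([ 629.9, -107.8,  135. ]), array([ 502.6, -126.7,  135. ]), array([474.5, 105.9, 135. ])]
[ 631.7 -107.2  135.1] [ 504.  -126.4  132.2]
```

```bash
python3 -m handwheel '[{"dx":32,"dy":-37,"dz":10},{"dx":32,"dy":-37,"dz":10},{"dx":32,"dy":-37,"dz":10},{"dx":32,"dy":-37,"dz":10},{"dx":32,"dy":-37,"dz":10},{"dx":32,"dy":-37,"dz":10},{"dx":32,"dy":-37,"dz":10},{"dx":32,"dy":-37,"dz":0}]'
python3 -m handwheel '[{"dx":4,"dy":-50,"yaw":-4.2},{"dx":4,"dy":-50,"yaw":-4.2},{"dx":4,"dy":-50,"yaw":-4.2},{"dx":4,"dy":-50,"yaw":-4.2},{"dx":4,"dy":-50,"yaw":-4.2},{"dx":4,"dy":-50,"yaw":-4.2},{"dx":4,"dy":-50,"yaw":-4.2},{"dx":4,"dy":-50,"yaw":-4.2},{"dx":4,"dy":-50,"yaw":-4.2},{"dx":4,"dy":-50,"yaw":-4.2},{"dx":4,"dy":-50,"yaw":-4.2},{"dx":4,"dy":-48,"yaw":-4.2}]'
python3 -m handwheel '[{"dx":0},{"dx":0}]'
python3 - <<'E'
from h import *
np.set_printoptions(precision=2,suppress=True)
c=cam("wrist");np.savez("w1.npz",*c);im=robot.read_camera("wrist");cv2.imwrite("pics/w1.png",im)
cv2.imwrite("pics/w1b.png",cv2.resize(im,(768,576),interpolation=cv2.INTER_CUBIC))
o=robot.get_obs();print(o["tool_pos"],o["eef_rot"],o["qpos"],ray(c,(256,192)),c[0][0,0])
print(proj(c,[516,-348,139]))
E
```

```text
[172.37 548.05 230.59] [ 0.15  0.99 -0.   -0.  ] [ 1.16  0.38  0.08  1.27 -0.    1.46] (array([ 91.8 , 573.36, 373.6 ]), array([ 0.32, -0.1 , -0.94])) 266.1192348864226
[[-194.44  528.35]]$[0]: bad value
$[0]: bad value
$[0]: bad value
```

View pics/w1b.png

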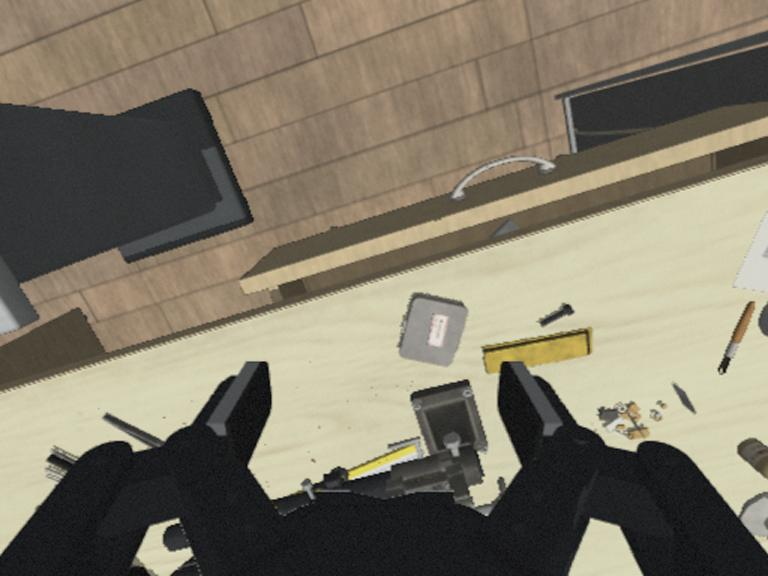

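The arm hasn't moved: the rows were refused as incomplete, so this picture is of the start pose. I'll give every row all its keys.

```bash
python3 -m handwheel '[{"dx":32,"dy":-37,"dz":10,"yaw":0,"claw":85},{"dx":32,"dy":-37,"dz":10,"yaw":0,"claw":85},{"dx":32,"dy":-37,"dz":10,"yaw":0,"claw":85},{"dx":32,"dy":-37,"dz":10,"yaw":0,"claw":85},{"dx":32,"dy":-37,"dz":10,"yaw":0,"claw":85},{"dx":32,"dy":-37,"dz":10,"yaw":0,"claw":85},{"dx":32,"dy":-37,"dz":10,"yaw":0,"claw":85},{"dx":32,"dy":-37,"dz":0,"yaw":0,"claw":85}]' 30
```

```text
time_s: 1.15
tool_pos: [429.8, 251.4, 302.0]
eef_rot: [0.152, 0.988, 0.0, 0.001]
force: [0.2, 0.0, 0.1]
opening: 0.997
grip_force: 0.0
```

```bash
python3 -m handwheel '[{"dx":4,"dy":-50,"dz":0,"yaw":-4.2,"claw":85},{"dx":4,"dy":-50,"dz":0,"yaw":-4.2,"claw":85},{"dx":4,"dy":-50,"dz":0,"yaw":-4.2,"claw":85},{"dx":4,"dy":-50,"dz":0,"yaw":-4.2,"claw":85},{"dx":4,"dy":-50,"dz":0,"yaw":-4.2,"claw":85},{"dx":4,"dy":-50,"dz":0,"yaw":-4.2,"claw":85},{"dx":4,"dy":-50,"dz":0,"yaw":-4.2,"claw":85},{"dx":4,"dy":-50,"dz":0,"yaw":-4.2,"claw":85},{"dx":4,"dy":-50,"dz":-5,"yaw":-4.2,"claw":85},{"dx":4,"dy":-50,"dz":-5,"yaw":-4.2,"claw":85},{"dx":4,"dy":-50,"dz":-5,"yaw":-4.2,"claw":85},{"dx":4,"dy":-48,"dz":-5,"yaw":-3.5,"claw":85}]'
python3 - <<'E'
from h import *
np.set_printoptions(precision=2,suppress=True)
c=cam("wrist");np.savez("w1.npz",*c);im=robot.read_camera("wrist");cv2.imwrite("pics/w1.png",im)
cv2.imwrite("pics/w1b.png",cv2.resize(im,(768,576),interpolation=cv2.INTER_CUBIC))
o=robot.get_obs();print(o["tool_pos"],o["eef_rot"],o["qpos"],ray(c,(256,192)),c[0][0,0])
print(proj(c,[516,-348,139])*1.5)
E
```

```text
time_s: 2.65
tool_pos: [476.3, -347.1, 280.8]
eef_rot: [0.554, 0.832, 0.0, -0.0]
force: [-0.2, 0.8, 0.1]
opening: 0.999
grip_force: 0.0
[ 475.93 -352.73  278.78] [ 0.56  0.83 -0.   -0.  ] [-0.74  0.41  0.25  1.41 -0.    0.44] (array([ 443.14, -270.06,  423.95]), array([ 0.13, -0.31, -0.94])) 266.1192348864226
[[432.79 285.59]]
```

View pics/w1b.png

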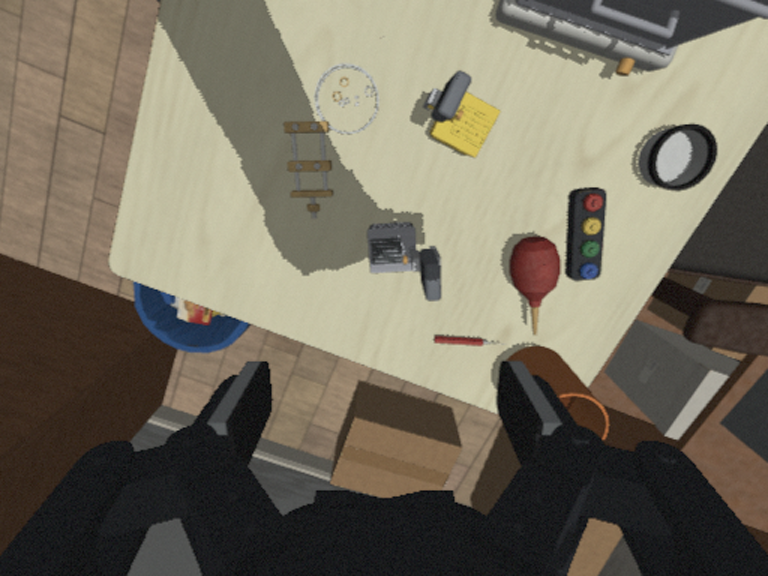

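The steel basket is nearly square in the wrist view: lid at (391,247), grip at (431,275). I'll enlarge that area for exact pixels.

```bash
python3 - <<'E'
import cv2
im=cv2.imread("pics/w1.png")[138:208,235:305]
cv2.imwrite("pics/w1c.png",cv2.resize(im,(560,560),interpolation=cv2.INTER_CUBIC))
E
```

```text
(no output)
```

View pics/w1c.png

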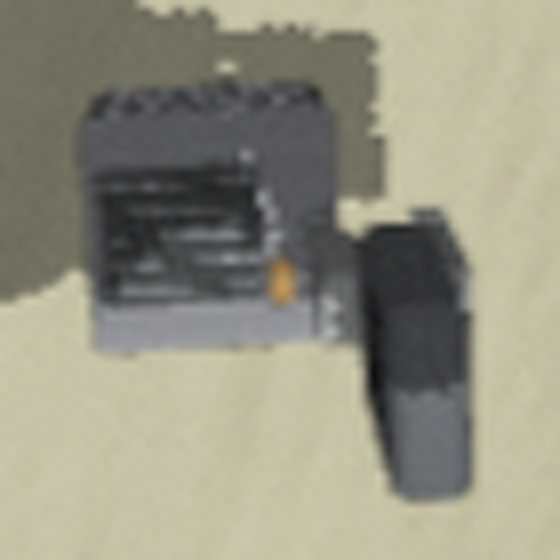

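```bash
python3 - <<'E'
from h import *
np.set_printoptions(precision=1,suppress=True)
d=np.load("w1.npz");c=tuple(d[k] for k in d);T=cam("top");S=cam("side")
W=lambda u,v:(235+u/8,138+v/8)
B=lambda u,v:(270+(u-400)/4,200+v/4);D=lambda u,v:(265+(u-400)/4,130+(v-300)/4)
print(tri([(c,W(421,385)),(S,D(520,338))]),tri([(c,W(421,385)),(T,B(738,72)),(S,D(520,338))]))
for z in(132,139): print(z,atz(c,W(421,385),z),atz(T,B(738,72),z))
a=[atz(c,W(*p),139) for p in[(371,300),(392,490),(463,300),(470,490)]];print(a)
f=lambda p,q:np.degrees(np.arctan2(*(q-p)[:2]))
print("yaw grip",[np.degrees(np.arctan2((p-q)[0]*-1,(p-q)[1])) for p,q in((a[0],a[1]),(a[2],a[3]))])
b=[atz(c,W(*p),37) for p in[(95,350),(312,341),(85,125),(330,125)]];print(b)
for p,q in((0,1),(2,3)): e=b[q]-b[p];print("yaw lid x",np.degrees(np.arctan2(e[1],e[0])))
e=b[2]-b[0];print("yaw lid y",np.degrees(np.arctan2(-e[0],e[1])))
E
```

```text
[ 513.6 -343.   141.7] [ 514.7 -345.7  140.2]
132 [ 514.6 -345.6  132. ] [ 516.5 -350.1  132. ]
139 [ 512.9 -343.8  139. ] [ 516.1 -348.2  139. ]
[array([ 501.2, -335.1,  139. ]), array([ 515.8, -359.8,  139. ]), array([ 513. , -330.2,  139. ]), array([ 526.1, -355.5,  139. ])]
yaw grip [np.float64(30.54438682338625), np.float64(27.32485606593021)]
[array([ 477.6, -387.8,   37. ]), array([ 515. , -370.1,   37. ]), array([ 459.6, -348.3,   37. ]), array([ 501.2, -330.9,   37. ])]
yaw lid x 25.211177761867663
yaw lid x 22.724883544239702
yaw lid y 24.527301687289885
```

Grip centre is about (514,-346), top at 140, yaw about 25.5°. The hook is therefore clamped about 18 mm high, which puts its seat about 82 mm above the underside. Descending to the grip.

```bash
python3 -m handwheel '[{"dx":19,"dy":0,"dz":-20,"yaw":2,"claw":85},{"dx":18,"dy":0,"dz":-30,"yaw":1.5,"claw":85},{"dx":0,"dy":0,"dz":-35,"yaw":0,"claw":85},{"dx":0,"dy":0,"dz":-35,"yaw":0,"claw":85},{"dx":0,"dy":0,"dz":-30,"yaw":0,"claw":85},{"dx":0,"dy":0,"dz":-22,"yaw":0,"claw":60},{"dx":0,"dy":0,"dz":-10,"yaw":0,"claw":45},{"dx":0,"dy":0,"dz":0,"yaw":0,"claw":45}]' 60
python3 - <<'E'
from h import *
np.set_printoptions(precision=2,suppress=True)
c=cam("wrist");im=robot.read_camera("wrist");cv2.imwrite("pics/w2.png",im)
cv2.imwrite("pics/w2b.png",cv2.resize(im[150:384,130:390],None,fx=2.2,fy=2.2,interpolation=cv2.INTER_CUBIC))
o=robot.get_obs();print(o["tool_pos"],o["eef_rot"],o["force"])
print((proj(c,[514,-346,140])-[130,150])*2.2)
E
```

```text
time_s: 3.7
tool_pos: [513.4, -344.2, 98.5]
eef_rot: [0.527, 0.85, 0.0, -0.001]
force: [-0.3, 0.2, -0.2]
opening: 0.524
grip_force: 0.0
[ 513.94 -344.86   99.47] [0.53 0.85 0.   0.  ] [ 1.2   0.65 -0.21]
[[279.24 312.36]]
```

View pics/w2b.png

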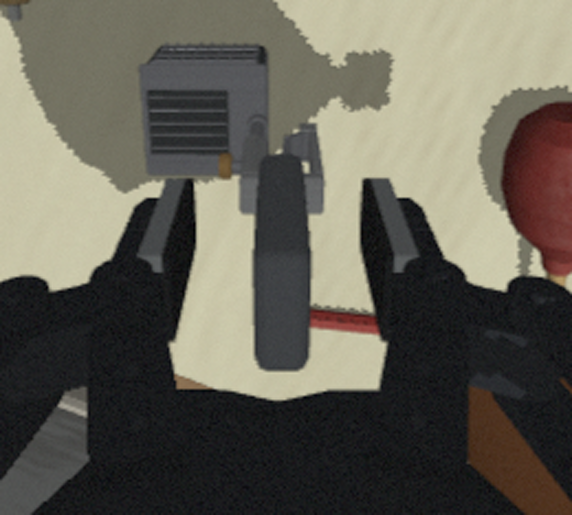

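The grip stands centred between the fingers (top face at (281,310), predicted (279,312)) and square to them. Closing and lifting.

```bash
python3 -m handwheel '[{"dx":0,"dy":0,"dz":0,"yaw":0,"claw":0},{"dx":0,"dy":0,"dz":0,"yaw":0,"claw":0},{"dx":0,"dy":0,"dz":0,"yaw":0,"claw":0},{"dx":0,"dy":0,"dz":0,"yaw":0,"claw":0}]' 70; python3 -m handwheel '[{"dx":0,"dy":0,"dz":10,"yaw":0,"claw":0},{"dx":0,"dy":0,"dz":30,"yaw":0,"claw":0},{"dx":0,"dy":0,"dz":40,"yaw":0,"claw":0},{"dx":0,"dy":0,"dz":40,"yaw":0,"claw":0},{"dx":0,"dy":0,"dz":30,"yaw":0,"claw":0},{"dx":0,"dy":0,"dz":20,"yaw":0,"claw":0},{"dx":0,"dy":0,"dz":0,"yaw":0,"claw":0},{"dx":0,"dy":0,"dz":0,"yaw":0,"claw":0}]'
```

```text
time_s: 4.25
tool_pos: [514.3, -345.9, 100.2]
eef_rot: [0.527, 0.85, 0.0, 0.001]
force: [1.2, 0.3, 3.4]
opening: 0.134
grip_force: 69.5
time_s: 5.25
tool_pos: [513.1, -345.2, 268.2]
eef_rot: [0.527, 0.85, 0.0, -0.001]
force: [-0.5, 0.3, -1.8]
opening: 0.133
grip_force: 68.9
```

```bash
python3 -m handwheel '[{"dx":2,"dy":5,"dz":20,"yaw":0,"claw":0},{"dx":5,"dy":20,"dz":20,"yaw":-1,"claw":0},{"dx":9,"dy":40,"dz":0,"yaw":-2.3,"claw":0},{"dx":9,"dy":45,"dz":0,"yaw":-2.3,"claw":0},{"dx":9,"dy":50,"dz":0,"yaw":-2.3,"claw":0},{"dx":9,"dy":50,"dz":0,"yaw":-2.3,"claw":0},{"dx":9,"dy":50,"dz":0,"yaw":-2.3,"claw":0},{"dx":9,"dy":45,"dz":0,"yaw":-2.3,"claw":0},{"dx":9,"dy":32,"dz":0,"yaw":-2.3,"claw":0},{"dx":7,"dy":20,"dz":0,"yaw":-2,"claw":0},{"dx":0,"dy":0,"dz":0,"yaw":0,"claw":0},{"dx":0,"dy":0,"dz":0,"yaw":0,"claw":0}]'
python3 -m handwheel '[{"dx":0,"dy":0,"dz":0,"yaw":0,"claw":0},{"dx":0,"dy":0,"dz":0,"yaw":0,"claw":0}]'
python3 - <<'E'
from h import *
np.set_printoptions(precision=2,suppress=True)
o=robot.get_obs();print(o["tool_pos"],o["eef_rot"],o["force"])
x,y=o["eef_rot"][:2];print("yaw",2*np.degrees(np.arctan2(y,x))-90)
c=cam("wrist");np.savez("w3.npz",*c);im=robot.read_camera("wrist");cv2.imwrite("pics/w3.png",im)
cv2.imwrite("pics/w3b.png",cv2.resize(im,(800,600),interpolation=cv2.INTER_CUBIC))
for n in("top","side"): cv2.imwrite(f"pics/{n}3.png",robot.read_camera(n))
E
```

```text
time_s: 6.75
tool_pos: [590.0, 11.0, 308.3]
eef_rot: [0.661, 0.75, -0.001, -0.001]
force: [-0.4, 0.1, -2.0]
opening: 0.132
grip_force: 68.8
time_s: 7.0
tool_pos: [590.4, 10.7, 309.3]
eef_rot: [0.662, 0.75, -0.0, 0.0]
force: [0.3, -0.5, -1.2]
opening: 0.13
grip_force: 68.8
[590.4   10.7  309.32] [ 0.66  0.75 -0.    0.  ] [ 0.3  -0.54 -1.23]
yaw 7.169885386819871
```

View pics/w3b.png

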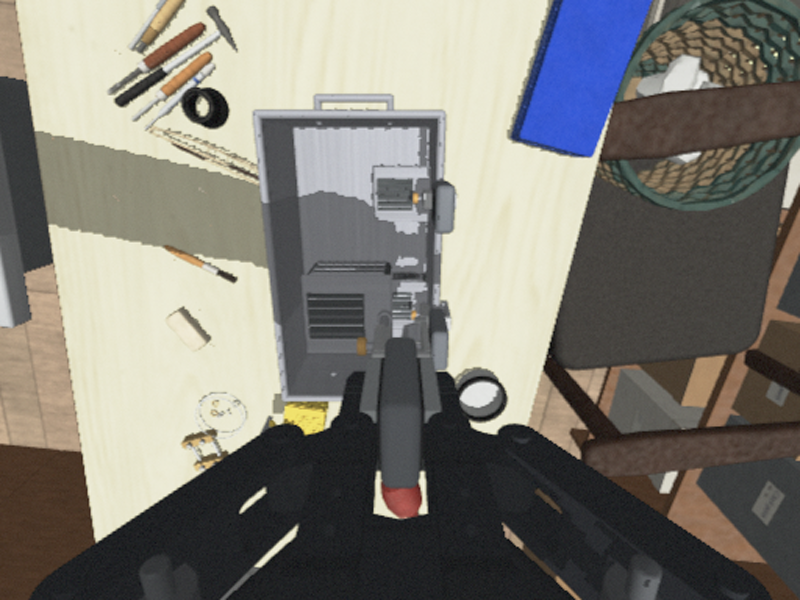

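The wrist view shows the held basket square to the bath. The left neighbour's grip is at (445,207), the right one at (438,335), and the far rim runs as the line from (443,112) to about (437,320). I'll make one enlarged composite to measure the gap.

```bash
python3 - <<'E'
import cv2,numpy as np
w=cv2.imread("pics/w3.png");t=cv2.imread("pics/top3.png");s=cv2.imread("pics/side3.png")
def c(im,x,y,w,h,k): return cv2.resize(im[y:y+h,x:x+w],(w*k,h*k),interpolation=cv2.INTER_CUBIC)
out=np.zeros((600,800,3),np.uint8)
out[:,:260]=c(w,235,65,65,150,4)
out[:320,264:796]=c(t,120,135,133,80,4)
out[320:,264:664]=c(s,180,150,100,70,4)
cv2.imwrite("pics/comp3.png",out)
E
```

```text
(no output)
```

View pics/comp3.png

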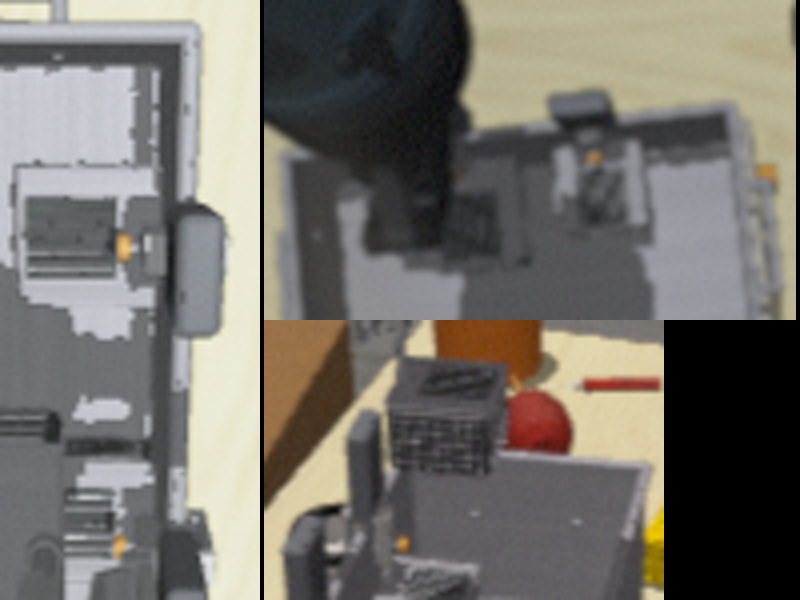

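```bash
python3 - <<'E'
from h import *
np.set_printoptions(precision=1,suppress=True)
d=np.load("w3.npz");c=tuple(d[k] for k in d);T=cam("top");S=cam("side")
W=lambda u,v:(235+u/4,65+v/4);V=lambda u,v:(u/1.5625,v/1.5625)
th=np.radians(6.5);ex=np.array([np.cos(th),np.sin(th)]);ey=np.array([-ex[1],ex[0]])
def bl(n,p,z):
    X=atz(c,p,z);print(n,X[:2],"bath xy",ex@X[:2],ey@X[:2])
r=[atz(c,W(191,60),135),atz(c,W(180,450),135)];e=r[0]-r[1];print("rim yaw",np.degrees(np.arctan2(-e[0],e[1])))
bl("rim a",W(191,60),135);bl("rim b",W(180,450),135)
e=atz(c,W(20,25),135)-atz(c,W(190,25),135);print("side rim yaw",np.degrees(np.arctan2(e[1],e[0]))-180)
for z in(97,101):
    for n,p in(("L +y",(60,165)),("L -y",(60,302)),("R +y",(100,463)),("L clamp",(123,246)),("R clamp",(120,546)),("L front",(17,230))): bl(n,W(*p),z)
bl("L grip top",W(205,277),193)
bl("held +y",V(345,276),246);bl("held -y",V(330,353),246);bl("held front",V(304,315),246)
bl("held lid corner -y",V(306,353),246)
print("tcp bath",ex@[590.4,10.7],ey@[590.4,10.7], "target top/side est",ex@[616.1,12.1],ey@[616.1,12.1])
t=lambda u,v:(120+(u-264)/4,135+v/4)
print("top R grip",atz(T,t(581,102),193), "top R clamp?")
E
```

```text
rim yaw 7.336739039397135
rim a [606.3 115.1] bath xy 615.4448239403154 45.71187516799069
rim b [620.7   3.5] bath xy 617.0877945282866 -66.78268272061932
side rim yaw -352.79354405872874
L +y [573.   81.7] bath xy 578.5681843123465 16.293037012908425
L -y [578.2  38.4] bath xy 578.7902581110953 -27.263510501222825
R +y [598.7 -15.5] bath xy 593.0591357533601 -83.14532584617396
L clamp [596.4  59.1] bath xy 599.295205752308 -8.77673989554399
R clamp [609.9 -45.5] bath xy 600.7803299171858 -114.2603785938718
L front [561.5  59.8] bath xy 564.6797286238236 -4.102296535194946
L +y [573.1  81.8] bath xy 578.6499250746296 16.41909509510178
L -y [578.2  39.1] bath xy 578.8694997975978 -26.64729503178228
R +y [598.4 -14.2] bath xy 592.9778046630187 -81.90025234809316
L clamp [596.2  59.5] bath xy 599.1436979387911 -8.368562659064322
R clamp [609.5 -43.9] bath xy 600.6121094709663 -112.6651562931587
L front [561.7  60.2] bath xy 564.9177611388213 -3.7467224795252565
L grip top [612.3  63.7] bath xy 615.5894860720148 -6.049424387544579
held +y [558.5  29.7] bath xy 558.3004804764325 -33.67569123831804
held -y [554.  -15.4] bath xy 548.6798787899191 -78.0297282532291
held front [538.6   5.4] bath xy 535.7494039384387 -55.641300171398335
held lid corner -y [540.9 -17.1] bath xy 535.444584106795 -78.18978148818167
tcp bath 587.8160979787739 -56.20395855283264 target top/side est 613.5093791689371 -57.722280548720626
top R grip [621.2 -35.4 193. ] top R clamp?
```

Rim yaw is about 7.2°, which the tool already matches, and the gap centre lies within about 1 mm of the tool's line. The cameras put the rim 26 to 29 mm ahead, too uncertain for a ±1 mm slot. I'll come down about 6 mm short and touch the rim with the basket's back to find x.

```bash
python3 -m handwheel '[{"dx":10,"dy":1.1,"dz":0,"yaw":0,"claw":0},{"dx":9.8,"dy":1.1,"dz":0,"yaw":0,"claw":0},{"dx":0,"dy":0,"dz":-20,"yaw":0,"claw":0},{"dx":0,"dy":0,"dz":-25,"yaw":0,"claw":0},{"dx":0,"dy":0,"dz":-25,"yaw":0,"claw":0},{"dx":0,"dy":0,"dz":-15,"yaw":0,"claw":0},{"dx":0,"dy":0,"dz":-8,"yaw":0,"claw":0},{"dx":0,"dy":0,"dz":-8,"yaw":0,"claw":0},{"dx":0,"dy":0,"dz":-7,"yaw":0,"claw":0},{"dx":0,"dy":0,"dz":-6,"yaw":0,"claw":0},{"dx":0,"dy":0,"dz":0,"yaw":0,"claw":0},{"dx":0,"dy":0,"dz":0,"yaw":0,"claw":0}]'
python3 - <<'E'
from h import *
np.set_printoptions(precision=2,suppress=True)
for i in range(6):
    o=robot.get_obs();print(o["tool_pos"],o["force"],o["moment"]);cam_=robot.read_camera("side")
E
```

```text
time_s: 8.65
tool_pos: [610.5, 13.7, 195.7]
eef_rot: [0.661, 0.75, 0.0, 0.0]
force: [1.1, -0.2, -1.3]
opening: 0.129
grip_force: 68.7
[610.53  13.69 195.65] [ 1.12 -0.16 -1.27] [-0.06  0.04 -0.06]
[610.61  13.71 195.74] [ 0.41 -0.46 -0.78] [ 0.04 -0.04 -0.01]
[610.62  13.71 195.76] [ 0.6  -0.04 -0.79] [-0.02  0.01 -0.  ]
[610.63  13.72 195.73] [ 0.25  0.39 -1.22] [ 0.02 -0.06 -0.01]
[610.58  13.72 195.65] [-0.25 -0.26 -0.92] [ 0.04  0.01 -0.02]
[610.55  13.72 195.6 ] [-0.81  0.6  -1.18] [ 0.04 -0.02 -0.05]
```

```bash
python3 -m handwheel '[{"dx":2,"dy":0.25,"dz":0,"yaw":0,"claw":0},{"dx":2,"dy":0.25,"dz":0,"yaw":0,"claw":0},{"dx":0,"dy":0,"dz":0,"yaw":0,"claw":0}]'
for i in 1 2; do :; done
python3 -m handwheel '[{"dx":1,"dy":0.12,"dz":0,"yaw":0,"claw":0},{"dx":0,"dy":0,"dz":0,"yaw":0,"claw":0}]'
python3 -m handwheel '[{"dx":1,"dy":0.12,"dz":0,"yaw":0,"claw":0},{"dx":0,"dy":0,"dz":0,"yaw":0,"claw":0}]'
```

```text
time_s: 9.32
tool_pos: [614.6, 14.3, 195.3]
eef_rot: [0.661, 0.75, 0.0, 0.0]
force: [0.3, -0.2, -1.7]
opening: 0.129
grip_force: 68.8
time_s: 9.57
tool_pos: [615.4, 14.3, 195.3]
eef_rot: [0.661, 0.75, 0.0, 0.0]
force: [0.0, 0.1, -1.5]
opening: 0.131
grip_force: 68.8
time_s: 9.82
tool_pos: [616.5, 14.5, 195.3]
eef_rot: [0.661, 0.75, 0.0, 0.0]
force: [0.0, -0.5, -1.2]
opening: 0.133
grip_force: 68.8
```

```bash
python3 -m handwheel '[{"dx":0.7,"dy":0.09,"dz":0,"yaw":0,"claw":0},{"dx":0,"dy":0,"dz":0,"yaw":0,"claw":0}]' | egrep 'pos|^force'
python3 -m handwheel '[{"dx":0.7,"dy":0.09,"dz":0,"yaw":0,"claw":0},{"dx":0,"dy":0,"dz":0,"yaw":0,"claw":0}]'| egrep 'pos|^force'
python3 -m handwheel '[{"dx":0.7,"dy":0.09,"dz":0,"yaw":0,"claw":0},{"dx":0,"dy":0,"dz":0,"yaw":0,"claw":0}]'| egrep 'pos|^force'
```

```text
tool_pos: [617.1, 14.6, 195.3]
force: [-0.1, 0.1, -0.9]
tool_pos: [617.8, 14.6, 195.3]
force: [0.2, -0.2, -1.6]
tool_pos: [618.5, 14.7, 195.3]
force: [0.7, 0.3, -1.6]
```

```bash
for k in 1; do python3 -m handwheel '[{"dx":0.6,"dy":0.08,"dz":0,"yaw":0,"claw":0},{"dx":0,"dy":0,"dz":0,"yaw":0,"claw":0}]' | egrep 'pos|^force'
python3 -m handwheel '[{"dx":0.6,"dy":0.08,"dz":0,"yaw":0,"claw":0},{"dx":0,"dy":0,"dz":0,"yaw":0,"claw":0}]'| egrep 'pos|^force'; done
```

```text
tool_pos: [619.1, 14.8, 195.3]
force: [-0.5, 0.3, -0.7]
tool_pos: [619.7, 14.9, 195.4]
force: [0.4, -0.2, -1.2]
```

```bash
python3 -m handwheel '[{"dx":0.6,"dy":0.08,"dz":0,"yaw":0,"claw":0},{"dx":0,"dy":0,"dz":0,"yaw":0,"claw":0}]' | egrep 'pos|^force'
python3 -m handwheel '[{"dx":0.6,"dy":0.08,"dz":0,"yaw":0,"claw":0},{"dx":0,"dy":0,"dz":0,"yaw":0,"claw":0}]'| egrep 'pos|^force'
```

```text
tool_pos: [620.1, 15.0, 195.3]
force: [-0.7, -0.4, -0.5]
tool_pos: [620.4, 15.0, 195.2]
force: [-1.3, -1.2, 0.1]
```

```bash
cat > avg.py <<'E'
from h import *
np.set_printoptions(precision=2,suppress=True)
F=[];P=[]
for i in range(5): o=robot.get_obs();F.append(o["force"]);P.append(o["tool_pos"]);robot.read_camera("side")
print(np.mean(P,0),np.mean(F,0))
E
python3 avg.py; python3 -m handwheel '[{"dx":0.6,"dy":0.08,"dz":0,"yaw":0,"claw":0},{"dx":0,"dy":0,"dz":0,"yaw":0,"claw":0}]' | egrep 'pos|^force';python3 avg.py
```

```text
[620.42  15.03 195.22] [-2.16 -0.27 -0.06]
tool_pos: [620.8, 15.1, 195.2]
force: [-4.5, 0.3, 0.3]
[620.85  15.09 195.21] [-4.82 -0.46  0.87]
```

Touch found: the zero-force point is at x≈620.1. Home is 1.5 mm back, so I want a free TCP x of about 618.6. Backing off, then lowering gently past the rear leg's foot.

```bash
python3 -m handwheel '[{"dx":-2.9,"dy":-0.36,"dz":0,"yaw":0,"claw":0},{"dx":0,"dy":0,"dz":0,"yaw":0,"claw":0}]' | egrep 'pos|^force';python3 avg.py;  python3 -m handwheel '[{"dx":0,"dy":0,"dz":-1.5,"yaw":0,"claw":0},{"dx":0,"dy":0,"dz":-1.5,"yaw":0,"claw":0},{"dx":0,"dy":0,"dz":0,"yaw":0,"claw":0}]' | egrep 'pos|^force|time';python3 avg.py
```

```text
tool_pos: [619.7, 14.9, 195.7]
force: [0.1, -0.0, -1.3]
[619.53  14.86 195.63] [-0.16 -0.15 -1.4 ]
time_s: 13.2
tool_pos: [618.4, 14.8, 192.0]
force: [-0.0, 0.4, -1.9]
[618.52  14.79 192.22] [ 0.14 -0.07 -1.05]
```

```bash
python3 -m handwheel '[{"dx":0,"dy":0,"dz":-1,"yaw":0,"claw":0},{"dx":0,"dy":0,"dz":-1,"yaw":0,"claw":0},{"dx":0,"dy":0,"dz":0,"yaw":0,"claw":0}]' | egrep 'pos|^force';  python3 -m handwheel '[{"dx":0,"dy":0,"dz":-1,"yaw":0,"claw":0},{"dx":0,"dy":0,"dz":0,"yaw":0,"claw":0}]' | egrep 'pos|^force';python3 -m handwheel '[{"dx":0,"dy":0,"dz":-1,"yaw":0,"claw":0},{"dx":0,"dy":0,"dz":0,"yaw":0,"claw":0}]' | egrep 'pos|^force|time'
```

```text
tool_pos: [618.5, 14.8, 190.2]
force: [0.3, -0.1, -1.3]
tool_pos: [618.5, 14.8, 189.2]
force: [0.5, 0.0, -1.3]
time_s: 14.32
tool_pos: [618.5, 14.8, 188.2]
force: [0.5, 0.5, -1.3]
```

```bash
python3 -m handwheel '[{"dx":0,"dy":0,"dz":-1,"yaw":0,"claw":0},{"dx":0,"dy":0,"dz":0,"yaw":0,"claw":0}]' | egrep 'pos|^force';  python3 -m handwheel '[{"dx":0,"dy":0,"dz":-1,"yaw":0,"claw":0},{"dx":0,"dy":0,"dz":0,"yaw":0,"claw":0}]' | egrep 'pos|^force';python3 -m handwheel '[{"dx":0,"dy":0,"dz":-1,"yaw":0,"claw":0},{"dx":0,"dy":0,"dz":0,"yaw":0,"claw":0}]' | egrep 'pos|^force|time'
```

```text
tool_pos: [618.5, 14.8, 187.2]
force: [-0.5, 0.3, -1.9]
tool_pos: [618.5, 14.8, 186.2]
force: [-0.0, -0.8, -0.8]
time_s: 15.08
tool_pos: [618.5, 14.8, 185.2]
force: [0.6, -0.6, -0.3]
```

```bash
for s in 1; do python3 -m handwheel '[{"dx":0,"dy":0,"dz":-1,"yaw":0,"claw":0},{"dx":0,"dy":0,"dz":0,"yaw":0,"claw":0}]' | egrep 'pos|^force';  python3 -m handwheel '[{"dx":0,"dy":0,"dz":-1,"yaw":0,"claw":0},{"dx":0,"dy":0,"dz":0,"yaw":0,"claw":0}]' | egrep 'pos|^force';python3 -m handwheel '[{"dx":0,"dy":0,"dz":-1,"yaw":0,"claw":0},{"dx":0,"dy":0,"dz":0,"yaw":0,"claw":0}]' | egrep 'pos|^force|time'; done
```

```text
tool_pos: [618.5, 14.8, 184.2]
force: [1.2, 0.3, -1.2]
tool_pos: [618.5, 14.8, 183.2]
force: [0.8, -0.3, -1.2]
time_s: 15.82
tool_pos: [618.5, 14.8, 182.2]
force: [0.2, -0.8, -1.4]
```

```bash
python3 -m handwheel '[{"dx":0,"dy":0,"dz":-0.7,"yaw":0,"claw":0},{"dx":0,"dy":0,"dz":0,"yaw":0,"claw":0}]' | egrep 'pos|^force'
```

```text
tool_pos: [618.6, 14.8, 181.6]
force: [0.2, -0.4, -1.1]
```

```bash
python3 -m handwheel '[{"dx":0,"dy":0,"dz":-1,"yaw":0,"claw":0},{"dx":0,"dy":0,"dz":0,"yaw":0,"claw":0}]' | egrep 'pos|^force'; python3 -m handwheel '[{"dx":0,"dy":0,"dz":-0.7,"yaw":0,"claw":0},{"dx":0,"dy":0,"dz":0,"yaw":0,"claw":0}]' | egrep 'pos|^force'
```

```text
tool_pos: [618.5, 14.8, 180.5]
force: [-0.4, 0.3, -1.0]
tool_pos: [618.5, 14.8, 179.8]
force: [0.3, -0.1, -0.7]
```

```bash
python3 -m handwheel '[{"dx":0,"dy":0,"dz":-0.7,"yaw":0,"claw":0},{"dx":0,"dy":0,"dz":0,"yaw":0,"claw":0}]' | egrep 'pos|^force'
```

```text
tool_pos: [618.5, 14.8, 179.2]
force: [-0.8, -0.6, -1.0]
```

```bash
python3 -m handwheel '[{"dx":0,"dy":0,"dz":-0.7,"yaw":0,"claw":0},{"dx":0,"dy":0,"dz":0,"yaw":0,"claw":0}]' | egrep 'time|pos|^force'
```

```text
time_s: 17.08
tool_pos: [618.5, 14.8, 178.4]
force: [-0.0, 0.4, -0.1]
```

```bash
python3 -m handwheel '[{"dx":0,"dy":0,"dz":-0.7,"yaw":0,"claw":0},{"dx":0,"dy":0,"dz":0,"yaw":0,"claw":0}]' | egrep 'pos|^force'
```

```text
tool_pos: [618.8, 14.8, 178.0]
force: [-0.1, -0.1, -0.4]
```

```bash
python3 -m handwheel '[{"dx":0,"dy":0,"dz":-0.5,"yaw":0,"claw":0},{"dx":0,"dy":0,"dz":0,"yaw":0,"claw":0}]' | egrep 'pos|^force'; python3 avg.py
```

```text
tool_pos: [619.0, 14.8, 177.7]
force: [1.1, 0.1, 1.3]
[619.    14.79 177.72] [0.6  0.57 1.87]
```

```bash
python3 -m handwheel '[{"dx":0,"dy":0,"dz":-0.7,"yaw":0,"claw":0},{"dx":0,"dy":0,"dz":0,"yaw":0,"claw":0}]' | egrep 'pos|^force'
```

```text
tool_pos: [619.2, 14.8, 177.1]
force: [1.8, 1.0, 2.5]
```

```bash
python3 -m handwheel '[{"dx":0,"dy":0,"dz":-0.7,"yaw":0,"claw":0},{"dx":0,"dy":0,"dz":0,"yaw":0,"claw":0}]' | egrep 'pos|^force'; python3 avg.py
```

```text
tool_pos: [619.4, 14.8, 176.2]
force: [3.3, 0.5, 3.1]
[619.33  14.78 176.19] [3.81 0.2  2.97]
```

```bash
python3 -m handwheel '[{"dx":-0.4,"dy":-0.05,"dz":-0.7,"yaw":0,"claw":0},{"dx":0,"dy":0,"dz":0,"yaw":0,"claw":0}]' | egrep 'pos|^force'
```

```text
tool_pos: [618.8, 14.7, 175.6]
force: [4.7, 0.7, 3.5]
```

```bash
python3 -m handwheel '[{"dx":0,"dy":0,"dz":-0.8,"yaw":0,"claw":0},{"dx":0,"dy":0,"dz":0,"yaw":0,"claw":0}]' | egrep 'pos|^force'; python3 avg.py
```

```text
tool_pos: [619.0, 14.7, 174.9]
force: [6.0, 0.8, 3.9]
[618.96  14.76 174.84] [5.54 0.68 3.89]
```

```bash
python3 -m handwheel '[{"dx":0,"dy":0,"dz":-0.8,"yaw":0,"claw":0},{"dx":0,"dy":0,"dz":0,"yaw":0,"claw":0}]' | egrep 'pos|^force'
```

```text
tool_pos: [619.2, 14.8, 173.8]
force: [6.0, 0.6, 1.9]
```

```bash
python3 -m handwheel '[{"dx":0,"dy":0,"dz":-0.8,"yaw":0,"claw":0},{"dx":0,"dy":0,"dz":0,"yaw":0,"claw":0}]' | egrep 'time|pos|^force'; python3 avg.py
```

```text
time_s: 19.82
tool_pos: [619.2, 14.8, 172.8]
force: [7.4, 1.4, 1.6]
[619.17  14.83 172.76] [6.86 0.89 0.93]
```

```bash
python3 -m handwheel '[{"dx":0,"dy":0,"dz":-1.2,"yaw":0,"claw":0},{"dx":0,"dy":0,"dz":-1.2,"yaw":0,"claw":0}]' | egrep 'pos|^force'
```

```text
tool_pos: [618.8, 14.8, 170.3]
force: [6.1, 0.1, 1.4]
```

```bash
python3 -m handwheel '[{"dx":0,"dy":0,"dz":-1.5,"yaw":0,"claw":0},{"dx":0,"dy":0,"dz":-1.5,"yaw":0,"claw":0}]' | egrep 'pos|^force';python3 -m handwheel '[{"dx":0,"dy":0,"dz":-1.5,"yaw":0,"claw":0},{"dx":0,"dy":0,"dz":-1.5,"yaw":0,"claw":0}]' | egrep 'time|pos|^force'; python3 avg.py
```

```text
tool_pos: [618.3, 14.8, 167.1]
force: [5.6, 0.1, 1.2]
time_s: 20.82
tool_pos: [617.9, 14.8, 163.9]
force: [4.2, 0.5, 0.9]
[617.76  14.78 163.68] [ 4.79  0.93 -0.48]
```

```bash
python3 -m handwheel '[{"dx":0,"dy":0,"dz":-1.5,"yaw":0,"claw":0},{"dx":0,"dy":0,"dz":-1.5,"yaw":0,"claw":0}]' | egrep 'pos|^force';python3 -m handwheel '[{"dx":0,"dy":0,"dz":-1.5,"yaw":0,"claw":0},{"dx":0,"dy":0,"dz":-1.5,"yaw":0,"claw":0}]' | egrep 'time|pos|^force'
```

```text
tool_pos: [617.7, 14.7, 161.0]
force: [3.3, -0.5, 0.3]
time_s: 21.58
tool_pos: [617.7, 14.7, 158.1]
force: [3.8, 0.2, 0.7]
```

```bash
python3 -m handwheel '[{"dx":0,"dy":0,"dz":-1,"yaw":0,"claw":0},{"dx":0,"dy":0,"dz":-1,"yaw":0,"claw":0}]' | egrep 'pos|^force';python3 avg.py
```

```text
tool_pos: [617.8, 14.7, 156.2]
force: [2.8, 0.7, 0.6]
[617.84  14.73 156.11] [ 3.12  0.4  -0.61]
```

```bash
python3 -m handwheel '[{"dx":0,"dy":0,"dz":-0.8,"yaw":0,"claw":0},{"dx":0,"dy":0,"dz":-0.7,"yaw":0,"claw":0}]' | egrep 'pos|^force'
```

```text
tool_pos: [618.1, 14.7, 155.0]
force: [2.3, -0.1, 1.4]
```

```bash
python3 -m handwheel '[{"dx":0,"dy":0,"dz":-0.8,"yaw":0,"claw":0},{"dx":0,"dy":0,"dz":-0.7,"yaw":0,"claw":0}]' | egrep 'pos|^force'
```

```text
tool_pos: [618.1, 14.7, 153.4]
force: [2.0, 0.2, -0.5]
```

```bash
python3 -m handwheel '[{"dx":0,"dy":0,"dz":-0.5,"yaw":0,"claw":0},{"dx":0,"dy":0,"dz":-0.5,"yaw":0,"claw":0}]' | egrep 'time|pos|^force';python3 avg.py
```

```text
time_s: 22.82
tool_pos: [618.0, 14.7, 152.1]
force: [2.2, 0.6, -1.5]
[617.93  14.75 152.06] [ 2.69  0.05 -2.08]
```

```bash
python3 -m handwheel '[{"dx":0,"dy":0,"dz":-0.5,"yaw":0,"claw":0},{"dx":0,"dy":0,"dz":-0.5,"yaw":0,"claw":0}]' | egrep 'time|pos|^force'
```

```text
time_s: 23.32
tool_pos: [618.1, 14.8, 151.4]
force: [2.9, 0.8, -2.0]
```

```bash
python3 -m handwheel '[{"dx":0,"dy":0,"dz":-0.6,"yaw":0,"claw":0},{"dx":0,"dy":0,"dz":0,"yaw":0,"claw":0}]' | egrep 'time|pos|^force';python3 avg.py
```

```text
time_s: 23.58
tool_pos: [617.8, 14.7, 150.7]
force: [1.5, 0.2, -1.6]
[617.91  14.72 150.77] [ 1.57  0.09 -1.71]
```

```bash
python3 -m handwheel '[{"dx":0,"dy":0,"dz":-0.6,"yaw":0,"claw":0},{"dx":0,"dy":0,"dz":0,"yaw":0,"claw":0}]' | egrep 'time|pos|^force'
```

```text
time_s: 24.08
tool_pos: [618.1, 14.7, 150.3]
force: [1.0, 0.7, 0.1]
```

```bash
python3 -m handwheel '[{"dx":0,"dy":0,"dz":-0.6,"yaw":0,"claw":0},{"dx":0,"dy":0,"dz":0,"yaw":0,"claw":0}]' | egrep 'time|pos|^force';python3 avg.py
```

```text
time_s: 24.32
tool_pos: [618.2, 14.7, 150.1]
force: [0.5, 1.1, 2.8]
[618.21  14.71 150.04] [-0.03  0.4   3.21]
```

Fx has fallen to zero, so the gate has snapped, and the bridge is on the rim. One more light push, then release.

```bash
python3 -m handwheel '[{"dx":0,"dy":0,"dz":-0.6,"yaw":0,"claw":0},{"dx":0,"dy":0,"dz":0,"yaw":0,"claw":0},{"dx":0,"dy":0,"dz":0,"yaw":0,"claw":0}]' | egrep 'time|pos|^force';python3 avg.py
```

```text
time_s: 24.95
tool_pos: [618.3, 14.7, 149.9]
force: [-1.8, 0.2, 7.3]
[618.25  14.71 149.92] [-1.68 -0.06  7.26]
```

```bash
python3 -m handwheel '[{"dx":0,"dy":0,"dz":1,"yaw":0,"claw":0},{"dx":0,"dy":0,"dz":0,"yaw":0,"claw":0},{"dx":0,"dy":0,"dz":0,"yaw":0,"claw":25},{"dx":0,"dy":0,"dz":0,"yaw":0,"claw":45},{"dx":0,"dy":0,"dz":0,"yaw":0,"claw":45},{"dx":0,"dy":0,"dz":0,"yaw":0,"claw":45}]' | egrep 'time|pos|^force|open|grip'
python3 -m handwheel '[{"dx":0,"dy":0,"dz":10,"yaw":0,"claw":45},{"dx":0,"dy":0,"dz":20,"yaw":0,"claw":45},{"dx":0,"dy":0,"dz":30,"yaw":0,"claw":45},{"dx":0,"dy":0,"dz":30,"yaw":0,"claw":45},{"dx":0,"dy":0,"dz":30,"yaw":0,"claw":45},{"dx":0,"dy":0,"dz":20,"yaw":0,"claw":45},{"dx":0,"dy":0,"dz":0,"yaw":0,"claw":45}]' | egrep 'time|pos|^force|open|grip'
python3 - <<'E'
from h import *
def c(im,x,y,w,h,k): return cv2.resize(im[y:y+h,x:x+w],(w*k,h*k),interpolation=cv2.INTER_CUBIC)
w=robot.read_camera("wrist");s=robot.read_camera("side")
out=np.zeros((600,800,3),np.uint8)
out[:,:400]=c(w,170,60,200,300,2); out[:400,400:]=c(s,175,155,100,100,4)
cv2.imwrite("pics/end.png",out)
E
```

```text
time_s: 25.95
tool_pos: [618.0, 14.8, 149.8]
force: [-0.7, 0.5, -0.3]
opening: 0.527
grip_force: 0.0
time_s: 26.82
tool_pos: [619.4, 14.7, 292.6]
force: [0.6, -0.1, -0.2]
opening: 0.524
grip_force: 0.0
```

View pics/end.png

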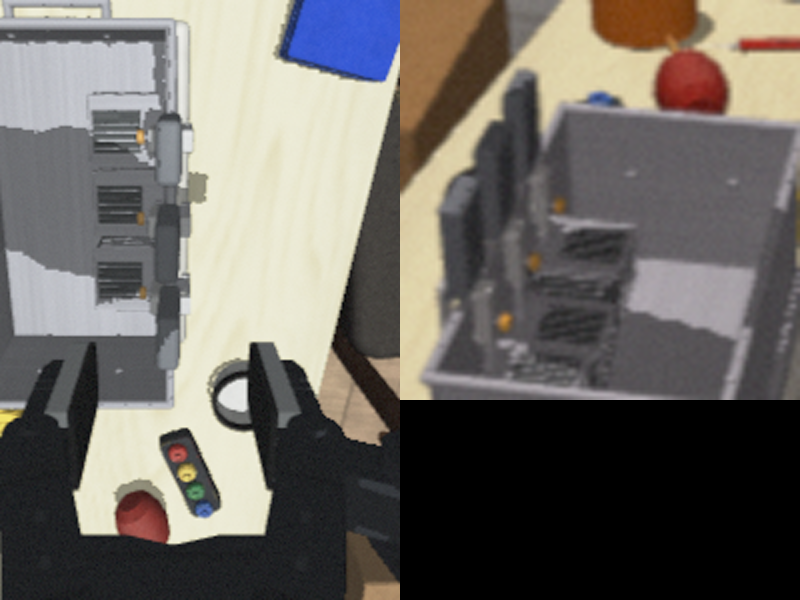

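The picture shows the basket hanging upright between its neighbours: the three grips are in line at wrist (170,150), (168,242) and (168,325) and level in the side view. The gripper is clear, so I'm handing in.

```bash
python3 -c "
from workcell import robot
print(robot.finish_job())"
```

```text
the job is handed in; nothing more can be done
None
```

The basket hangs between its two neighbours on the far rim; it was pressed home with about 8 N, released, and the job handed in at about 27 s, with the gate judged shut from the forces since it couldn't be read directly, and no verdict returned.

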